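# Prop the condiment chest open on its folding stay, put the spice jar away and shut the lid

### The arm

A 6-joint arm with a two-finger parallel gripper is mounted at the origin on a cart in front of the work surface, level with it; the furniture and walls round the work are solid. World frame = base frame: x ahead of the robot, y to its left, z up, the work surface at z = 0. Lengths are in m, angles in rad, forces in N, time in s.
With the tool pointing down it reaches from about 0.4 to 0.825 m from the base axis. Payload 7 kg.
Tool frame: the origin (TCP) lies on the centre line of the jaws, within the pads' length; the fingertips stand 14 mm ahead of it and the grasp point (between the pads) lies 5 mm behind it; z points along the fingers, y is the line along which they close (so a half turn about z gives the same grasp; the last joint's range is limited). The gripper opens to 88 mm and grips with 3 to 60 N. Pads are 19 mm wide; open, the fingers measure 130 mm over their backs; the gripper's body (78 mm by 193 mm) begins 47 mm behind the grasp point.
Start: joints at [1.574, 0.359, 0.012, 0, -1.224, -0.288], TCP at [0.19, 0.648, 0.241] pointing down, gripper open.
Joint ranges: [-3.07, 3.07], [-1.43, 2.12], [-1.02, 1.25], [-3.03, 1.67], [-3.05, -0], [-3.03, 3.03]. Speed limits (rad/s): [2.39, 2.39, 3.01, 3.14, 3.14, 3.14].

### API

Orientations are given as [roll, pitch, yaw] about the fixed x, y, z axes, in that order (R = Rz(yaw) Ry(pitch) Rx(roll)).
In Python, from station import arm gives the robot as it stands.
- The arm moves only by the tool move_arm, never from a script. Its argument "rows" is a list of rows, each an object with "translation": the shift along the tool's x, y, z in cm, a list of three; "rot": the turn, a rotation vector about the tool's x, y, z in degrees, a list of three; "hand": the closure, from 0 (fully open) to 1 (shut). A call has 1 to 8 rows; each row is the pose to reach, as a shift and turn from the pose commanded when the call began, along the tool's axes at that moment; what a row does not reach only later rows make up. A row lasts 1/12 s, in which the tool goes at most 41.7 mm and 7.16 degrees, less where a joint would pass 70% of its speed; a pose out of reach is approached as far as the arm can. A call with a gripper value outside its range is refused whole. The fingers move at their own pace and stop on an object; "squeeze" is the grip in N (left out, the last holds). Time passes only in rows, so rows that repeat a pose let the fingers close. It gives the time, the measured TCP pose, the force, the opening and the grip force at its end, in the units of the state.
- arm.get_state(): the state, without advancing time (a new reading comes with each control period).
- arm.grab_frame(name): name is "scene" or "top" or "wrist"; returns (picture, depth): 480x640x3 uint8, red, green, blue; 480x640 float32, m along the optical axis (not along the pixel's ray), 0 where there is no reading.
- arm.camera_params(name): a dict with "vfov" (degrees; the focal length in pixels is half the picture's height over the tangent of half this angle, whatever the lens; pixels are square), "cx", "cy" (the principal point, pixels), "position" and "orientation" of the camera in the world; the wrist camera has in their place "tool_from_camera" (4x4, takes a point from camera to tool coordinates, whose origin is the TCP and whose axes are the flange's). Camera axes: x right, y down, z forward; pixel columns grow to the right and rows downward; lengths in m; the calibration is good to about 2 mm. The wrist camera is an equidistant fisheye: a pixel r from the principal point sees the ray r / f radians off the axis. A picture is of the moment at which its call begins: read the wrist's pose just before it. camera_params takes no time and is no camera call.
- arm.job_done(): hands the job in; it is judged then, once.
Trained networks look in the newest picture that a camera, given by its name, has taken for a name from the list of things; names that differ only in an ending like _2 or _b are one class to them, and where a whole thing is asked for, a point or a joint stands for the part that bears it (a point fixed in the world has none). Each returns a list of dicts, best first, with "p" (0 to 1); they miss things now and then, are a little off and sometimes report something else, mostly with a low value. They report only what shows in the picture. A call takes as long as a camera call. They do not tell look-alikes from the thing itself.
- arm.search_frame(label, camera): "point" ([x, y, z] in m, in the coordinates of the camera as it stood for that picture, good to about 4 mm: the middle of the surface that is visible of it).
- arm.pinpoint(label, camera): "point" ([x, y, z] in m, in the coordinates of the camera as it stood for that picture, good to about 4 mm: a listed point, or the origin of a listed thing).
The state is a dict: "t": time; "q": joint angles; "qd": joint speeds; "joint_efforts": joint torques, N m; "eef_pos": TCP position; "ee_rot": TCP orientation; "force": force on the tool from outside, world axes, zero at the start; "moment": the same for the moment, N m; "width": finger opening in m; "gripper_force": force on a finger pad.
Only numpy, scipy, OpenCV 4.12 (cv2) and the standard library are available. Lean on these libraries where they do the work, as an engineer would, in place of code of your own. Each camera call takes 0.05 s, during which the arm holds its last target. There are 200 camera calls.

### The job

Put the spice jar away in the wooden condiment chest: raise the lid, pull the knee of the folding stay forward past straight until it locks, and stand the jar upright on the chest floor while the lid is propped like that. Then push the knee back to unlock the stay and lower the lid under control until it is fully shut; do not let it drop. Leave the syrup bottle, the drinks can and the mug standing where they are.

Things in the scene. Friction and masses are not known exactly. Their poses are not given: they have to be found in the camera images.
- chest: pale wooden chest, fixed; 170 mm deep (x) x 180 wide (y), rim at z = 112. Origin: centre of its underside; x from front to hinged back, y to its left, z up. Inside 152 x 162 mm, floor at z = 8. Hinge line along y at x = 85, z = 112. Two creamer pods (37 wide, 21 high) lie on the floor near the back corners (x = 50, y = +-45); the rest is free. The folding stay is outside on the left wall
- lid (a joint): lid angle (rad): 0 shut, grows as it opens upward; 1.33 when the stay is dead straight (it opens no further), 1.317 with the stay locked. Lid 12 mm thick, as wide as the chest, 0.3 kg. Its stiff hinges hold it unaided above about 1 rad; let go below 0.75, it falls shut
- lid_bar (a point): middle of the black round bar handle (10 mm thick, 100 long, along the chest's y; turns freely in a grip) 38 mm in front of the lid's edge, on posts at 45 mm either side. With the lid at angle t it is in the chest's frame at x = 85 - 212 cos t + 6 sin t, y = 0, z = 112 + 212 sin t + 6 cos t mm
- stay_foot (a point): foot pivot of the stay on the chest's left wall, fixed in the chest's frame at x = -35, y = 94, z = 90 mm. The stay is two flat steel links of 77.5 mm, foot pivot to knee and knee to lid pivot, so the knee and its knob run on a circle of 77.5 mm about this pivot's y axis
- stay_top (a point): pivot that joins the stay to the lid's left edge, 95 mm from the hinge line. Locked, the stay runs straight from the foot pivot up and back to here, outside the chest's left wall; a knock from a gripper reaching into the chest can unlock it
- knee_knob (a point): middle of the black round knob at the stay's knee: 16 mm thick (20 at its outer end), axis along the chest's y, from 9 to 45 mm left of the chest's wall and the lid's edge; this point is 29 mm left of the wall (y = 119). In the chest's frame: lid shut x = 34, z = 54 (folded); lid at 1.25 rad x = 29, z = 133; locked x = 10, z = 153 mm
- stay_knee (a joint): knee angle (rad): 0 folded (lid shut), 2.65 dead straight, 2.87 locked on its stop past straight. With the lid near 1.2 rad, pulling the knob forward and up (about 4.5 N) straightens it, lifts the lid the last bit and locks it; pushing the knob back and down (about 2 N) breaks it, the lid coming down a little with it
- spice_jar: small glass spice jar with a mustard-yellow screw cap, 42 mm in diameter, 96 mm tall (cap from 76 mm up), 0.08 to 0.15 kg, standing on the table to the left of the chest's front. Origin: centre of its underside, z up
- syrup_bottle: small brown dropper bottle with a black rubber top, 33 mm wide, 102 mm tall; a bystander. Origin: centre of its underside
- soda_can: drinks can, 53 mm wide, 134 mm tall; a bystander. Origin: centre of its underside
- mug: black stoneware mug, 82 mm wide, 95 mm tall; a bystander. Origin: under the middle of mug and handle
- fridge_edge (a point): point at z = 100 mm on the front left upright edge of the black fridge (fixed, 537 mm tall, 431 wide), whose left side stands 10 to 110 mm to the right of the chest; its front runs from here to the right, coming 50 mm nearer at its far end. From the robot's start to the chest the arm must pass in front of it
- machine_edge (a point): point at z = 100 mm on the front right edge of the black coffee machine (fixed, 342 mm tall), which stands to the left of the chest's back half and runs back from here. A gripper at the knee knob works close to it: leave the knob upward or forward, not to the left
Not all that is in view belongs to the job. What is shaped like the spice_jar but blue or turquoise is not meant.

How it is judged:
By the outcome, as a careful person would: the job done as asked, in the order asked, and still so for the second after the job is handed in, with the robot touching nothing.
It also fails if it takes over 72 s, if anything falls off the work surface, if the arm or the gripper's body presses on something with over 40 N, if the wrist force passes 120 N, or if a joint passes its speed limit or range.

## Working session

There is one attempt and no reset: what is moved stays moved. The work goes in short steps, Python scripts to look and compute and a tool call to move; the robot and the scene stay as the last step left them, time stands still between calls to the robot, and variables do not carry over. Pictures are saved under pics/ and viewed, at most 10 in all, crops included, and the job is handed in when it is done.

Besides the shell and the picture viewer there is one more tool, called after "Emit:" as name([rows], argument=value, ...), one row to a line, values as JSON. move_arm: Moves the arm, as the interface text tells. Its arguments: {"type":"object","properties":{"rows":{"type":"array","items":{"type":"object","properties":{"translation":{"type":"array","items":{"type":"number"}},"rot":{"type":"array","items":{"type":"number"}},"hand":{"type":"number"}}}},"squeeze":{"type":"number"}},"required":["rows"]}

```bash
mkdir -p pics; ls; cat > h.py <<'E'
import numpy as np, cv2
from scipy.spatial.transform import Rotation as R
from station import arm
def rot(o):
    o=np.array(o,float)
    return o if o.shape==(3,3) else (R.from_quat(o).as_matrix() if o.size==4 else R.from_euler('xyz',o).as_matrix())
def T_cam(n):
    p=arm.camera_params(n); T=np.eye(4)
    if 'position' in p:
        T[:3,:3]=rot(p['orientation']);T[:3,3]=p['position'];return T
    return T_tool()@np.array(p['tool_from_camera'])
def T_tool():
    s=arm.get_state();T=np.eye(4);T[:3,:3]=rot(s['ee_rot']);T[:3,3]=s['eef_pos'];return T
def w(T,p): return (T@np.r_[p,1])[:3]
def save(n,img): cv2.imwrite('pics/'+n,cv2.cvtColor(img,cv2.COLOR_RGB2BGR))
E
python3 - <<'E'
from h import *
np.set_printoptions(precision=4,suppress=True)
print(arm.get_state())
for n in ['scene','top']:
    print(n,arm.camera_params(n))
    im,d=arm.grab_frame(n); save(n+'0.png',im); T=T_cam(n)
    for l in ['chest','lid_bar','stay_foot','stay_top','knee_knob','spice_jar','syrup_bottle','soda_can','mug','fridge_edge','machine_edge']:
        print(l,[(round(r['p'],2),w(T,r['point'])) for r in arm.pinpoint(l,n)[:4]])
E
```

```text
pics
{'t': 0.0, 'q': array([ 1.5741,  0.3594,  0.0111, -0.0003, -1.2241, -0.2881]), 'qd': array([-0.0007, -0.0012,  0.001 ,  0.0003, -0.0005,  0.0006]), 'joint_efforts': array([ -0.0024, -58.2723,  29.3076,   6.9976,   0.0071,  -0.0002]), 'eef_pos': array([0.1895, 0.6474, 0.2396]), 'ee_rot': array([ 3.14  , -0.0002, -0.2849]), 'force': array([ 0.1789, -0.826 ,  0.1809]), 'moment': array([ 0.0057, -0.0295, -0.0074]), 'gripper_force': 0.0, 'width': 0.08784507059233485}
scene {'vfov': 46.74765296142946, 'cx': 320.6041419263026, 'cy': 234.64873608544912, 'position': array([-0.7877,  0.6861,  1.1879]), 'orientation': array([-2.1758, -0.0157, -2.1102])}
chest [(0.67, array([0.5754, 0.0345, 0.0002]))]
lid_bar [(0.85, array([0.4552, 0.0466, 0.1171]))]
stay_foot [(0.7, array([0.5488, 0.1381, 0.0854])), (0.31, array([0.6145, 0.1589, 0.0533]))]
stay_top [(0.73, array([0.584 , 0.3196, 0.1027]))]
knee_knob [(0.4, array([0.6198, 0.1573, 0.0525])), (0.33, array([ 0.4269, -0.5949, -0.0021]))]
spice_jar [(0.83, array([0.449 , 0.2874, 0.    ])), (0.77, array([ 0.4535,  0.1986, -0.0006])), (0.72, array
[... 564 characters left out ...]
3506,  0.0045]))]
stay_foot [(0.95, array([0.553 , 0.1355, 0.0872])), (0.35, array([ 0.4156, -0.3477,  0.003 ]))]
stay_top [(0.91, array([0.5752, 0.1375, 0.1183]))]
knee_knob [(0.44, array([0.6186, 0.1578, 0.0524]))]
spice_jar [(0.81, array([0.4493, 0.2826, 0.0018])), (0.77, array([0.4545, 0.1985, 0.0024])), (0.68, array([0.6634, 0.22  , 0.0048]))]
syrup_bottle [(0.63, array([0.4626, 0.3851, 0.0016])), (0.26, array([0.5518, 0.1346, 0.0906]))]
soda_can [(0.77, array([ 0.4152, -0.3495,  0.0049]))]
mug [(0.9, array([ 0.4315, -0.5913, -0.0003]))]
fridge_edge [(0.92, array([ 0.5038, -0.1117,  0.101 ])), (0.5, array([0.5521, 0.1366, 0.0893]))]
machine_edge [(0.82, array([0.579 , 0.3197, 0.1041]))]
```

View pics/scene0.png

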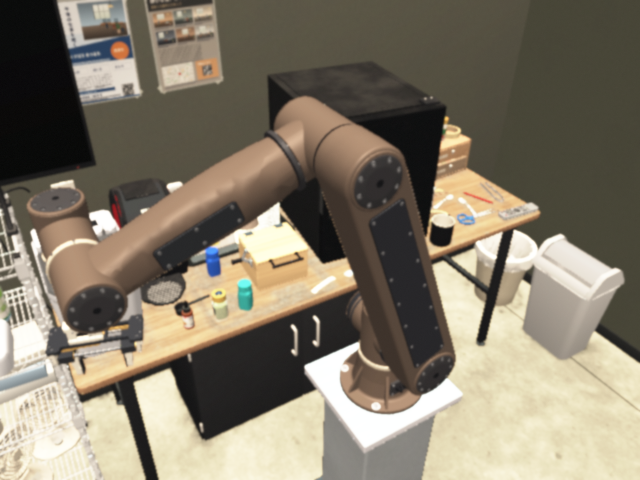

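View pics/top0.png

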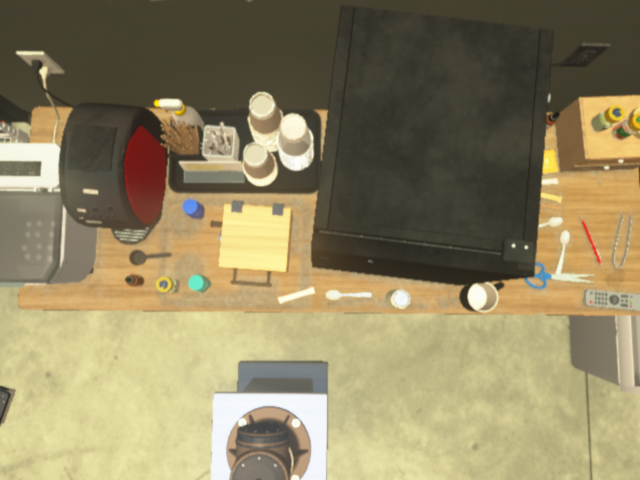

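The scene picture shows the chest at about (272,255), with candidate jars: yellow cap at scene (219,300) / top (165,285), turquoise at (245,293) / (198,284), and blue at (212,262) / (192,208). The brown syrup bottle is at top (134,280). I choose the yellow-capped jar at world ≈ (0.449, 0.285) and will check it in a crop while measuring the chest with depth.

```bash
cat >> h.py <<'E'
def cloud(n):
    im,d=arm.grab_frame(n);p=arm.camera_params(n);f=240/np.tan(np.radians(p['vfov'])/2)
    v,u=np.mgrid[:480,:640]
    P=np.dstack([(u-p['cx'])/f*d,(v-p['cy'])/f*d,d]);T=T_cam(n)
    return im,P@T[:3,:3].T+T[:3,3],d
E
python3 - <<'E'
from h import *
np.set_printoptions(precision=4,suppress=True)
for n in ['top','scene']:
    im,P,d=cloud(n)
    m=(abs(P[...,2]-.124)<.006)&(abs(P[...,0]-.58)<.13)&(abs(P[...,1]-.04)<.13)&(d>0)
    k,lab,st,_=cv2.connectedComponentsWithStats(m.astype(np.uint8)); i=1+st[1:,4].argmax()
    Q=P[lab==i]; r=cv2.minAreaRect((Q[:,:2]*1000).astype(np.float32)); print(n,'lid',r,np.median(Q[:,2]),len(Q))
    m=(abs(P[...,2]-.095)<.007)&(abs(P[...,0]-.449)<.04)&(abs(P[...,1]-.285)<.04)&(d>0)
    Q=P[m]; print('cap',(Q.min(0)+Q.max(0))/2,Q.max(0)-Q.min(0),len(Q))
    m=(P[...,2]>.08)&(abs(P[...,0]-.45)<.03)&(abs(P[...,1]-.046)<.08)&(d>0)
    Q=P[m]; print('bar',np.median(Q,0),Q.min(0),Q.max(0),len(Q))
    c=im[230:320,100:220] if n=='top' else im[240:330,160:280]
    save('crop_%s.png'%n,cv2.resize(c,None,fx=3,fy=3,interpolation=cv2.INTER_CUBIC))
a,b=[cv2.imread('pics/crop_%s.png'%n) for n in ('top','scene')]
cv2.imwrite('pics/crop.png',np.hstack([a,b]))
E
```

```text
top lid ((558.3748779296875, 44.25132751464844), (187.67169189453125, 222.26429748535156), 86.70820617675781) 0.1238967823324858 4246
cap [0.4476 0.2847 0.0949] [0.0404 0.0407 0.0137] 188
bar [0.4532 0.0464 0.1219] [ 0.4455 -0.0068  0.1114] [0.4799 0.1018 0.1297] 208
scene lid ((557.2874145507812, 45.33626937866211), (190.2620086669922, 219.76119995117188), 86.37133026123047) 0.1237278192521285 1691
cap [0.4439 0.2847 0.0949] [0.0448 0.0404 0.0135] 121
bar [0.4492 0.0457 0.1206] [ 0.4354 -0.0317  0.0847] [0.4772 0.1007 0.1303] 127
```

View pics/crop.png

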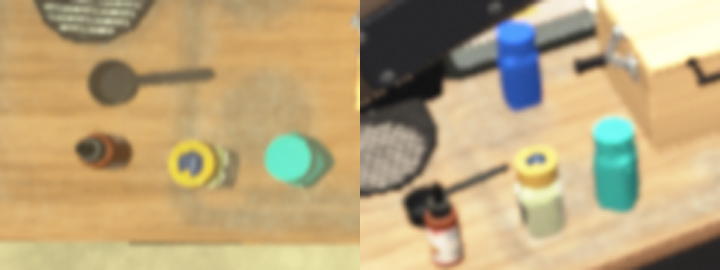

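The crop confirms it: yellow cap on the glass jar at (540,190), turquoise at (615,165), blue at (519,65), syrup bottle at (443,225). Next I go above the bar.

```bash
cat >> h.py <<'E'
C=np.array([.580,.040,0]); PSI=np.radians(-3.4)
def L(p,off=0): # chest mm -> world m
    return C+R.from_euler('z',PSI).apply(np.array(p,float)/1000)
def Rt(yaw,tilt=0): # yaw rel. chest (deg); tilt: tool leans to chest +y (deg)
    return (R.from_euler('z',PSI)*R.from_euler('x',-tilt,degrees=True)*R.from_euler('z',yaw,degrees=True)*R.from_euler('x',np.pi)).as_matrix()
def rel(pos,Rm,frm=None):
    T=T_tool() if frm is None else frm
    t=T[:3,:3].T@(np.array(pos)-T[:3,3])*100; r=R.from_matrix(T[:3,:3].T@Rm).as_rotvec(degrees=True)
    print('trans cm',np.round(t,2),'rot deg',np.round(r,1)); M=np.eye(4);M[:3,:3]=Rm;M[:3,3]=pos;return M
E
python3 - <<'E'
from h import *
b=L([-127,0,118]);print(b)
rel(b+[0,0,.13],Rt(-90))
E
```

```text
[0.45322354 0.04753191 0.118     ]
trans cm [42.16 50.2  -0.74] rot deg [ 0.   0.  77.1]
```

Emit:
move_arm([
  {"translation": [42.2,50.2,-0.7],"rot": [0,0,77],"hand": 0.3},
  {"translation": [42.2,50.2,-0.7],"rot": [0,0,77],"hand": 0.5},
  {"translation": [42.2,50.2,-0.7],"rot": [0,0,77],"hand": 0.6},
  {"translation": [42.2,50.2,-0.7],"rot": [0,0,77],"hand": 0.7},
  {"translation": [42.2,50.2,-0.7],"rot": [0,0,77],"hand": 0.72},
  {"translation": [42.2,50.2,-0.7],"rot": [0,0,77],"hand": 0.72},
  {"translation": [42.2,50.2,-0.7],"rot": [0,0,77],"hand": 0.72},
  {"translation": [42.2,50.2,-0.7],"rot": [0,0,77],"hand": 0.72},
])

```text
t: 1.97
eef_pos: [0.3241, 0.3407, 0.2445]
ee_rot: [-3.141, 0.001, -1.29]
force: [1.7, 0.8, 0.5]
width: 0.04
gripper_force: 0.0
```

```bash
python3 - <<'E'
from h import *
b=L([-127,0,118])
rel(b+[0,0,.13],Rt(-90))
E
```

```text
trans cm [31.75 -4.29 -0.37] rot deg [-0.   0.  19.5]
```

Emit:
move_arm([
  {"translation": [31.7,-4.3,-0.4],"rot": [0,0,19.5],"hand": 0.72},
  {"translation": [31.7,-4.3,-0.4],"rot": [0,0,19.5],"hand": 0.72},
  {"translation": [31.7,-4.3,-0.4],"rot": [0,0,19.5],"hand": 0.72},
  {"translation": [31.7,-4.3,-0.4],"rot": [0,0,19.5],"hand": 0.72},
  {"translation": [31.7,-4.3,-0.4],"rot": [0,0,19.5],"hand": 0.72},
  {"translation": [31.7,-4.3,-0.4],"rot": [0,0,19.5],"hand": 0.72},
  {"translation": [31.7,-4.3,-0.4],"rot": [0,0,19.5],"hand": 0.72},
  {"translation": [31.7,-4.3,-0.4],"rot": [0,0,19.5],"hand": 0.72},
])

```text
t: 2.63
eef_pos: [0.4551, 0.0479, 0.2486]
ee_rot: [-3.141, 0.0, -1.626]
force: [0.7, 0.5, -0.4]
width: 0.0241
gripper_force: 0.0
```

```bash
python3 - <<'E'
from h import *
np.set_printoptions(precision=4,suppress=True)
s=arm.get_state();print(s['t'],s['eef_pos'],s['ee_rot'],s['width'],np.array(s['qd']).round(2),s['q'])
T=T_cam('wrist'); im,d=arm.grab_frame('wrist'); save('w1.png',im)
print(arm.camera_params('wrist'))
for l in ['lid_bar','knee_knob','stay_foot']:
    print(l,[(round(r['p'],2),w(T,r['point'])) for r in arm.pinpoint(l,'wrist')[:3]])
E
```

```text
2.6333 [0.4551 0.0479 0.2486] [-3.1407  0.0003 -1.6259] 0.02408188539636321 [-0.79  0.18  0.18 -0.   -0.    0.76] [ 0.5375 -0.0146 -0.4315  0.0003 -1.1529 -0.5928]
{'vfov': 65.70646984690485, 'cx': 321.5769344548991, 'cy': 242.8474206618858, 'tool_from_camera': array([[ 0.0003, -0.9688, -0.2478,  0.0654],
       [ 1.    ,  0.0001,  0.0006, -0.0001],
       [-0.0006, -0.2478,  0.9688, -0.144 ],
       [ 0.    ,  0.    ,  0.    ,  1.    ]])}
lid_bar [(0.91, array([0.4517, 0.0498, 0.1142]))]
knee_knob []
stay_foot []
```

View pics/w1.png

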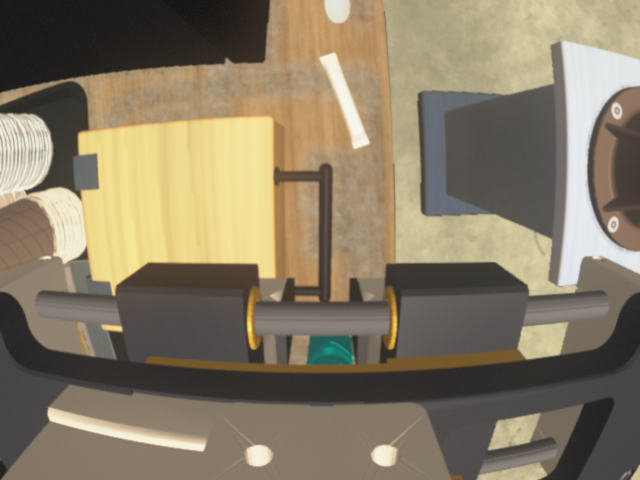

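The wrist picture shows the bar running vertically at column ≈325, rows 165–300, with the posts at rows 175 and 292. The chest lid is at left and the jaws close along the image's horizontal.

```bash
cat >> h.py <<'E'
def wcloud():
    T=T_cam('wrist'); im,d=arm.grab_frame('wrist');p=arm.camera_params('wrist');f=240/np.tan(np.radians(p['vfov'])/2)
    v,u=np.mgrid[:480,:640].astype(float);x=u-p['cx'];y=v-p['cy'];r=np.hypot(x,y)+1e-9;th=r/f
    k=np.tan(th)/r*d
    return im,np.dstack([x*k,y*k,d])@T[:3,:3].T+T[:3,3],d
def inv(P): # world->chest mm
    return R.from_euler('z',-PSI).apply((np.asarray(P)-C).reshape(-1,3))*1000
E
python3 - <<'E'
from h import *
np.set_printoptions(precision=4,suppress=True)
im,P,d=wcloud();T=T_tool();print(T[:3,3])
g=im.max(2)
for v in (195,215,235,255,270):
    row=P[v,305:345];m=(abs(row[:,2]-.12)<.012)&(g[v,305:345]<90);print(v,row[m].mean(0),m.sum(),inv(row[m].mean(0)))
# lid edges
m=(abs(P[...,2]-.124)<.004)&(abs(P[...,0]-.57)<.14)&(abs(P[...,1]-.04)<.14)&(g>150)&(d>0)
Q=P[m]; print('lid',cv2.minAreaRect((Q[:,:2]*1000).astype(np.float32)),len(Q),Q.min(0),Q.max(0))
for y in (-.03,-.01,.01,.03): 
    q=Q[abs(Q[:,1]-y)<.004]; print(y,q[:,0].min(),q[:,0].max())
for x in (.5,.54,.58,.62): 
    q=Q[abs(Q[:,0]-x)<.004]; print(x,q[:,1].min())
rel(L([-127,0,118])+[0,0,.13],Rt(-90))
E
```

```text
[0.4544 0.0506 0.2481]
195 [0.4507 0.0177 0.1222] 10 [[-127.7433  -29.9308  122.2332]]
215 [0.4514 0.0325 0.1224] 10 [[-127.9529  -15.1045  122.386 ]]
235 [0.4527 0.0476 0.1224] 10 [[-127.5694    0.0319  122.3727]]
255 [0.4534 0.063  0.1227] 11 [[-127.7031   15.4461  122.7291]]
270 [0.4541 0.075  0.1225] 11 [[-127.7626   27.4589  122.5148]]
lid ((574.8814086914062, 39.267791748046875), (178.9225311279297, 170.87742614746094), 86.65705108642578) 27956 [ 0.4852 -0.0547  0.12  ] [0.664  0.124  0.1271]
-0.03 0.485529443364292 0.6420385203453018
-0.01 0.48689018402931783 0.6359341508694789
0.01 0.48778971776638336 0.657917293708447
0.03 0.4891952467517777 0.6587184106304049
0.5 -0.045024228554543216
0.54 -0.048185960609535027
0.58 -0.05048850705846236
0.62 -0.05259634206416629
trans cm [0.32 0.1  0.01] rot deg [-0.   0.   0.2]
```

Emit:
move_arm([
  {"translation": [0.3,0.1,3],"rot": [0,0,0.2],"hand": 0.72},
  {"translation": [0.3,0.1,6.5],"rot": [0,0,0.2],"hand": 0.72},
  {"translation": [0.3,0.1,10],"rot": [0,0,0.2],"hand": 0.72},
  {"translation": [0.3,0.1,12.5],"rot": [0,0,0.2],"hand": 0.72},
  {"translation": [0.3,0.1,13.5],"rot": [0,0,0.2],"hand": 0.72},
  {"translation": [0.3,0.1,13.5],"rot": [0,0,0.2],"hand": 0.72},
  {"translation": [0.3,0.1,13.5],"rot": [0,0,0.2],"hand": 1},
  {"translation": [0.3,0.1,13.5],"rot": [0,0,0.2],"hand": 1},
], squeeze=25)

```text
t: 3.55
eef_pos: [0.454, 0.0488, 0.1142]
ee_rot: [-3.14, 0.001, -1.627]
force: [0.1, -0.6, 2.2]
width: 0.0166
gripper_force: 0.0
```

```bash
sed -i 's/^C=.*;/C=np.array([.5795,.0396,0]);/' h.py; cat >> h.py <<'E'
def bar(t,b=5): # TCP in chest mm, tool down
    return [85-212*np.cos(t)+6*np.sin(t),0,112+212*np.sin(t)+6*np.cos(t)-b]
E
python3 - <<'E'
from h import *
s=arm.get_state();print(s['t'],s['eef_pos'],s['width'],s['gripper_force'],s['force'],inv(s['eef_pos']))
T=T_tool()
for t in np.r_[np.linspace(0,1.22,25)]: 
    p=(L(bar(t))-L(bar(0)));print(round(t,3),np.round(T[:3,:3].T@p*100,1))
E
```

```text
3.55 [0.45399612 0.04884312 0.11420646] 0.016568628982014 0.0 [ 0.08532336 -0.59169288  2.22508926] [[-125.83115136    1.78367199  114.20646191]]
0.0 [0. 0. 0.]
0.051 [-0.  -0.1 -1.1]
0.102 [-0.  -0.2 -2.1]
0.152 [-0.  -0.3 -3.2]
0.203 [-0.  -0.6 -4.3]
0.254 [-0.  -0.8 -5.3]
0.305 [-0.  -1.2 -6.3]
0.356 [-0.  -1.5 -7.3]
0.407 [ 0.  -2.  -8.3]
0.458 [ 0.  -2.5 -9.3]
0.508 [  0.   -3.  -10.2]
0.559 [  0.   -3.6 -11.1]
0.61 [  0.   -4.2 -12. ]
0.661 [  0.   -4.9 -12.9]
0.712 [  0.   -5.6 -13.7]
0.763 [  0.   -6.3 -14.5]
0.813 [  0.   -7.1 -15.2]
0.864 [  0.   -7.9 -15.9]
0.915 [  0.   -8.8 -16.6]
0.966 [  0.   -9.7 -17.2]
1.017 [  0.  -10.6 -17.7]
1.068 [  0.  -11.5 -18.2]
1.118 [  0.  -12.5 -18.7]
1.169 [  0.  -13.5 -19.1]
1.22 [  0.  -14.5 -19.5]
```

Emit:
move_arm([
  {"translation": [0,0,0],"rot": [0,0,0],"hand": 1},
  {"translation": [0,0,0],"rot": [0,0,0],"hand": 1},
  {"translation": [0,0,0],"rot": [0,0,0],"hand": 1},
  {"translation": [0,-0.1,-1.1],"rot": [0,0,0],"hand": 1},
  {"translation": [0,-0.2,-2.1],"rot": [0,0,0],"hand": 1},
  {"translation": [0,-0.3,-3.2],"rot": [0,0,0],"hand": 1},
  {"translation": [0,-0.6,-4.3],"rot": [0,0,0],"hand": 1},
  {"translation": [0,-0.6,-4.3],"rot": [0,0,0],"hand": 1},
])

```text
t: 4.22
eef_pos: [0.4584, 0.0483, 0.1581]
ee_rot: [3.141, 0.002, -1.629]
force: [-9.2, 5.9, 1.0]
width: 0.0089
gripper_force: 25.0
```

Emit:
move_arm([
  {"translation": [0,-0.2,-1.0],"rot": [0,0,0],"hand": 1},
  {"translation": [0,-0.6,-2.0],"rot": [0,0,0],"hand": 1},
  {"translation": [0,-0.9,-3.0],"rot": [0,0,0],"hand": 1},
  {"translation": [0,-1.4,-4.0],"rot": [0,0,0],"hand": 1},
  {"translation": [0,-1.9,-5.0],"rot": [0,0,0],"hand": 1},
  {"translation": [0,-2.4,-5.9],"rot": [0,0,0],"hand": 1},
  {"translation": [0,-3.0,-6.8],"rot": [0,0,0],"hand": 1},
  {"translation": [0,-3.6,-7.7],"rot": [0,0,0],"hand": 1},
])

```text
t: 4.88
eef_pos: [0.4919, 0.0461, 0.2337]
ee_rot: [3.136, 0.002, -1.629]
force: [-15.2, 8.5, 6.4]
width: 0.0091
gripper_force: 25.0
```

```bash
python3 - <<'E'
from h import *
s=arm.get_state();print(s['force'],s['width'],s['gripper_force']);p=inv(s['eef_pos'])[0];print(p)
t=np.arctan2(p[2]+5-112,85-p[0]);print('t~',t,np.hypot(p[2]+5-112,85-p[0]))
E
```

```text
[-15.15492837   8.52666959   6.44319248] 0.009062261376013547 25.02595067024231
[-87.8602889    1.30475046 233.72956238]
t~ 0.6326184734656474 214.33866067429548
```

Emit:
move_arm([
  {"translation": [-0.1,-0.9,-0.9],"rot": [0,0,0],"hand": 1},
  {"translation": [-0.1,-1.6,-1.7],"rot": [0,0,0],"hand": 1},
  {"translation": [-0.1,-2.3,-2.5],"rot": [0,0,0],"hand": 1},
  {"translation": [-0.1,-3.1,-3.2],"rot": [0,0,0],"hand": 1},
  {"translation": [-0.1,-3.9,-3.9],"rot": [0,0,0],"hand": 1},
  {"translation": [-0.1,-4.8,-4.6],"rot": [0,0,0],"hand": 1},
  {"translation": [-0.1,-5.7,-5.2],"rot": [0,0,0],"hand": 1},
  {"translation": [-0.1,-6.6,-5.7],"rot": [0,0,0],"hand": 1},
])

```text
t: 5.55
eef_pos: [0.5596, 0.0419, 0.2949]
ee_rot: [-3.141, 0.0, -1.628]
force: [-15.9, 1.5, 21.1]
width: 0.0092
gripper_force: 25.0
```

Emit:
move_arm([
  {"translation": [0,-0.9,-0.5],"rot": [0,0,0],"hand": 1},
  {"translation": [0,-1.9,-1.0],"rot": [0,0,0],"hand": 1},
  {"translation": [0,-2.9,-1.4],"rot": [0,0,0],"hand": 1},
  {"translation": [0,-3.7,-1.7],"rot": [0,0,0],"hand": 1},
  {"translation": [0,-3.7,-1.7],"rot": [0,0,0],"hand": 1},
])

```text
t: 5.97
eef_pos: [0.5993, 0.0395, 0.3114]
ee_rot: [-3.137, -0.0, -1.628]
force: [-4.0, -1.4, 14.4]
width: 0.0091
gripper_force: 25.0
```

```bash
python3 - <<'E'
from h import *
s=arm.get_state();print(s['t'],s['force'],s['width'],s['gripper_force']);p=inv(s['eef_pos'])[0];print(p,s['q'])
t=np.arctan2(p[2]+5-112,85-p[0])-6/212;print('t~',t,np.hypot(p[2]+5-112,85-p[0]))
E
```

```text
5.9667 [-4.00669684 -1.41105547 14.35823172] 0.009116964173385903 24.995309114456177
[ 19.77447736   1.10268048 311.41620134] [ 0.39236965  0.19737004 -0.05043146  0.00237721 -1.31926853 -0.45061271]
t~ 1.2336244800640421 214.57015676817866
```

Emit:
move_arm([
  {"translation": [0,0,0],"rot": [0,0,0],"hand": 0.6},
  {"translation": [0,0,0],"rot": [0,0,0],"hand": 0.6},
  {"translation": [0,0,0],"rot": [0,0,0],"hand": 0.6},
  {"translation": [0,0,0],"rot": [0,0,0],"hand": 0.6},
  {"translation": [0,0,-2],"rot": [0,0,0],"hand": 0.6},
  {"translation": [0,0,-5],"rot": [0,0,0],"hand": 0.6},
  {"translation": [0,0,-8],"rot": [0,0,0],"hand": 0.6},
  {"translation": [0,0,-8],"rot": [0,0,0],"hand": 0.6},
])

```text
t: 6.63
eef_pos: [0.6, 0.0402, 0.3936]
ee_rot: [-3.133, 0.001, -1.628]
force: [0.7, -0.4, 1.0]
width: 0.0347
gripper_force: 0.0
```

```bash
cat >> h.py <<'E'
def knee(t):
    a=np.array([-35,90.]);b=np.array([85-95*np.cos(t)+6*np.sin(t),112+95*np.sin(t)+6*np.cos(t)]);d=b-a;l=np.hypot(*d)
    h=np.sqrt(max(0,77.5**2-l*l/4));return (a+b)/2+h*np.array([d[1],-d[0]])/l
def knobpose(x,z,y=125,back=0,tilt=22):
    Rm=Rt(-90,tilt);a=Rm[:,2];g=L([x,y,z]);return g+a*(.005-back/1000),Rm
E
python3 - <<'E'
from h import *
np.set_printoptions(precision=4,suppress=True)
s=arm.get_state();print(s['t'],s['eef_pos'],s['width'],s['force'])
for n in ['scene','top']:
    arm.grab_frame(n);T=T_cam(n)
    for l in ['knee_knob','lid_bar','stay_top','stay_foot']: print(n,l,[(round(r['p'],2),inv(w(T,r['point']))[0]) for r in arm.pinpoint(l,n)[:2]])
print(knee(1.23),knee(1.2),knee(1.25))
k=knee(1.23)
M=rel(L([20,170,390]),Rt(-90,22))
rel(*knobpose(*k,back=90),frm=M)
E
```

```text
6.6333 [0.6    0.0402 0.3936] 0.034716065541075335 [ 0.673  -0.4368  1.0285]
scene knee_knob [(0.66, array([ 29.4655, 121.9015, 131.5078]))]
scene lid_bar [(0.86, array([ 21.1868,  -1.2196, 314.9907]))]
scene stay_top [(0.65, array([ 56.1618,  95.7864, 199.3733])), (0.24, array([-3.6597, -2.8861,  0.2628]))]
scene stay_foot [(0.91, array([-37.1739,  91.2989,  86.1871]))]
top knee_knob [(0.56, array([ 30.0549, 122.9261, 129.0336]))]
top lid_bar [(0.94, array([ 18.4589,  -4.5417, 311.2786]))]
top stay_top []
top stay_foot [(0.64, array([-33.7564,  96.1985,  91.4288]))]
[ 30.4922 131.437 ] [ 31.9057 129.1137] [ 29.353  133.1849]
trans cm [-16.82  -0.18  -0.35] rot deg [ 0.  22.   0.1]
trans cm [-5.51 -1.05 17.16] rot deg [0. 0. 0.]
```

Emit:
move_arm([
  {"translation": [-4,0,-0.3],"rot": [0,6,0],"hand": 0.5},
  {"translation": [-8,-0.1,-0.3],"rot": [0,12,0],"hand": 0.5},
  {"translation": [-12,-0.1,-0.3],"rot": [0,18,0],"hand": 0.5},
  {"translation": [-15,-0.2,-0.3],"rot": [0,22,0],"hand": 0.5},
  {"translation": [-16.8,-0.2,-0.3],"rot": [0,22,0],"hand": 0.5},
  {"translation": [-16.8,-0.2,-0.3],"rot": [0,22,0],"hand": 0.5},
])

```text
t: 7.63
eef_pos: [0.6098, 0.2129, 0.3867]
ee_rot: [3.138, -0.388, -1.622]
force: [-0.2, -0.2, -0.4]
width: 0.0435
gripper_force: 0.0
```

Emit:
move_arm([
  {"translation": [-1.5,-0.3,3.5],"rot": [0,0,0],"hand": 0.5},
  {"translation": [-2.8,-0.6,7],"rot": [0,0,0],"hand": 0.5},
  {"translation": [-4,-0.9,10.5],"rot": [0,0,0],"hand": 0.5},
  {"translation": [-5,-1,14],"rot": [0,0,0],"hand": 0.5},
  {"translation": [-5.5,-1,17],"rot": [0,0,0],"hand": 0.5},
  {"translation": [-5.5,-1,17],"rot": [0,0,0],"hand": 0.5},
])

```text
t: 8.13
eef_pos: [0.6161, 0.1917, 0.2054]
ee_rot: [3.132, -0.39, -1.627]
force: [-1.5, -1.3, -1.1]
width: 0.0438
gripper_force: 0.0
```

```bash
python3 - <<'E'
from h import *
np.set_printoptions(precision=4,suppress=True)
s=arm.get_state();print(s['t'],s['eef_pos'],s['width'],s['force'],s['q'])
rel(*knobpose(30,131,back=90))
im,P,d=wcloud();save('w2.png',im);T=T_cam('wrist')
print([(round(r['p'],2),inv(w(T,r['point']))[0]) for r in arm.pinpoint('knee_knob','wrist')[:2]])
rel(*knobpose(30,131))
E
```

```text
8.1333 [0.6161 0.1917 0.2054] 0.04381587562301021 [-1.5465 -1.3138 -1.1135] [ 0.7478  0.4505 -0.0975  0.2677 -1.3256 -0.9114]
trans cm [-0.09 -0.25 -0.52] rot deg [ 0.5 -0.3  0.1]
[]
trans cm [-0.13  0.06  9.22] rot deg [ 0.  -0.1  0.1]
```

View pics/w2.png

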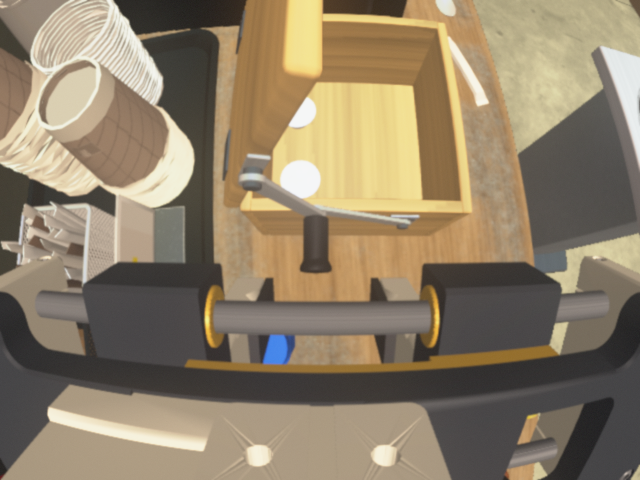

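The wrist view shows the open chest with pods at (300,108) and (300,180). The knob is at (315,245), centred between the jaws (columns 270–375), and the stay bends back at (315,212), so it is not locked yet.

Emit:
move_arm([
  {"translation": [-0.1,0.1,3],"rot": [0,0,0],"hand": 0.5},
  {"translation": [-0.1,0.1,6],"rot": [0,0,0],"hand": 0.5},
  {"translation": [-0.1,0.1,8],"rot": [0,0,0],"hand": 0.5},
  {"translation": [-0.1,0.1,9.2],"rot": [0,0,0],"hand": 0.5},
  {"translation": [-0.1,0.1,9.2],"rot": [0,0,0],"hand": 0.6},
  {"translation": [-0.1,0.1,9.2],"rot": [0,0,0],"hand": 1},
  {"translation": [-0.1,0.1,9.2],"rot": [0,0,0],"hand": 1},
  {"translation": [-0.1,0.1,9.2],"rot": [0,0,0],"hand": 1},
], squeeze=20)

```text
t: 8.9
eef_pos: [0.6174, 0.1625, 0.1284]
ee_rot: [-3.138, -0.382, -1.629]
force: [0.1, -0.9, 0.3]
width: 0.0227
gripper_force: 0.0
```

Emit:
move_arm([
  {"translation": [0,0,0],"rot": [0,0,0],"hand": 1},
  {"translation": [0,0,0],"rot": [0,0,0],"hand": 1},
])

```text
t: 9.07
eef_pos: [0.6176, 0.1622, 0.1278]
ee_rot: [-3.138, -0.382, -1.629]
force: [3.2, 0.7, 3.6]
width: 0.0155
gripper_force: 20.0
```

```bash
python3 - <<'E'
from h import *
np.set_printoptions(precision=4,suppress=True)
s=arm.get_state();print(s['t'],s['width'],s['force'],s['gripper_force']);T=T_tool();print(inv(T[:3,3]-T[:3,2]*.005), rel(*knobpose(30.5,131.3)) is None)
E
```

```text
9.0667 0.015515941084509096 [3.24   0.7481 3.5919] 20.00199258327484
trans cm [0.1  0.03 0.17] rot deg [-0.2  0.1  0.1]
[[ 30.7449 126.5582 132.4556]] False
```

Knob gripped (15.5 mm). Pull along the arc forward and up.

Emit:
move_arm([
  {"translation": [0.17,0.3,-0.42],"rot": [0,0,0],"hand": 1},
  {"translation": [0.33,0.63,-0.81],"rot": [0,0,0],"hand": 1},
  {"translation": [0.48,1.0,-1.18],"rot": [0,0,0],"hand": 1},
  {"translation": [0.62,1.38,-1.53],"rot": [0,0,0],"hand": 1},
  {"translation": [0.75,1.8,-1.85],"rot": [0,0,0],"hand": 1},
  {"translation": [0.82,2.07,-2.04],"rot": [0,0,0],"hand": 1},
  {"translation": [0.87,2.24,-2.15],"rot": [0,0,0],"hand": 1},
  {"translation": [0.87,2.24,-2.15],"rot": [0,0,0],"hand": 1},
])

```text
t: 9.73
eef_pos: [0.5967, 0.1636, 0.1524]
ee_rot: [-3.135, -0.382, -1.629]
force: [8.1, -1.0, 8.8]
width: 0.0155
gripper_force: 20.0
```

```bash
python3 - <<'E'
from h import *
np.set_printoptions(precision=4,suppress=True)
s=arm.get_state();print(s['t'],s['width'],s['force'],s['gripper_force']);T=T_tool();print(inv(T[:3,3]-T[:3,2]*.005))
for n in ['scene']:
    arm.grab_frame(n);T=T_cam(n)
    for l in ['lid_bar','knee_knob']:print([(round(r['p'],2),inv(w(T,r['point']))[0]) for r in arm.pinpoint(l,n)[:2]])
s=arm.get_state();print(s['t'],s['force']);T=T_tool();print(inv(T[:3,3]-T[:3,2]*.005))
E
```

```text
9.7333 0.015499371180854137 [ 8.0656 -0.981   8.7715] 20.009819269180298
[[  9.8068 126.688  157.0612]]
[(0.89, array([ 39.7774,  -2.5806, 319.9382])), (0.51, array([-114.8407, -641.1086,   -2.9791]))]
[(0.38, array([  4.9455, 119.8371, 153.5128]))]
9.8833 [ 7.717  -1.5176  8.5691]
[[  9.8806 126.6541 156.975 ]]
```

Emit:
move_arm([
  {"translation": [0,0,0],"rot": [0,0,0],"hand": 0.5},
  {"translation": [0,0,0],"rot": [0,0,0],"hand": 0.5},
  {"translation": [0,0,0],"rot": [0,0,0],"hand": 0.5},
  {"translation": [0,0,-1],"rot": [0,0,0],"hand": 0.5},
  {"translation": [0,0,-4],"rot": [0,0,0],"hand": 0.5},
  {"translation": [0,0,-8],"rot": [0,0,0],"hand": 0.5},
  {"translation": [0,0,-11],"rot": [0,0,0],"hand": 0.5},
  {"translation": [0,0,-11],"rot": [0,0,0],"hand": 0.5},
])

```text
t: 10.55
eef_pos: [0.5985, 0.207, 0.2582]
ee_rot: [-3.134, -0.379, -1.629]
force: [0.7, 0.4, 0.4]
width: 0.0435
gripper_force: 0.0
```

```bash
python3 - <<'E'
from h import *
np.set_printoptions(precision=4,suppress=True)
s=arm.get_state();print(s['t'],s['width'],s['force'],s['eef_pos'])
im,P,d=wcloud();save('w3.png',im);T=T_cam('wrist')
for l in ['lid_bar','knee_knob','stay_top']:print(l,[(round(r['p'],2),inv(w(T,r['point']))[0]) for r in arm.pinpoint(l,'wrist')[:2]])
arm.grab_frame('scene');T=T_cam('scene')
for l in ['lid_bar','knee_knob','stay_top','stay_foot']:print(l,[(round(r['p'],2),inv(w(T,r['point']))[0]) for r in arm.pinpoint(l,'scene')[:2]])
M=rel([.53,.285,.25],Rt(-90,0))
rel([.446,.285,.16],Rt(-50,0),frm=M)
E
```

```text
10.55 0.04351816048220582 [0.7119 0.4493 0.4289] [0.5985 0.207  0.2582]
lid_bar []
knee_knob [(0.7, array([  9.6703, 116.4035, 151.295 ]))]
stay_top [(0.86, array([ 68.8419,  94.103 , 204.8724]))]
lid_bar [(0.85, array([ 36.0453,  -1.283 , 321.6782]))]
knee_knob [(0.67, array([  7.3882, 118.6663, 152.8551]))]
stay_top [(0.94, array([ 67.967 ,  96.3898, 204.8765]))]
stay_foot [(0.66, array([-35.8841,  93.6661,  85.8664]))]
trans cm [-7.24  7.06 -2.85] rot deg [  0.  -22.1   0.1]
trans cm [0.5  8.39 9.  ] rot deg [  0.   0. -40.]
```

View pics/w3.png

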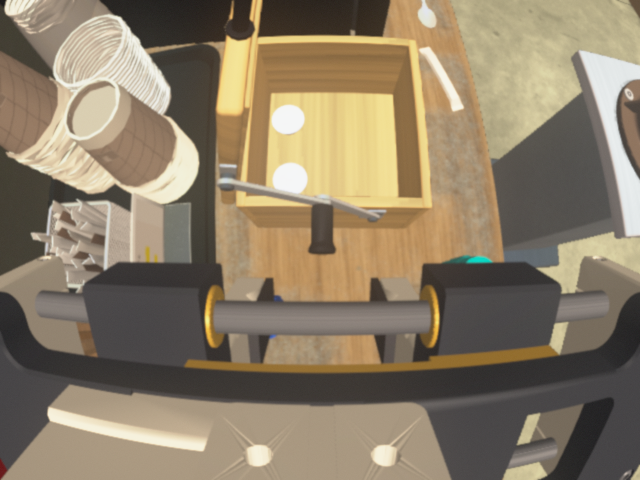

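The wrist view shows the knee at (322,203), past the straight line from top pivot (228,183) to foot (378,213). The knob measures (9.7, 151) mm, so the stay is locked. Now the jar.

```bash
python3 - <<'E'
from h import *
M=rel([.47,.215,.26],Rt(-90,0))
rel([.4475,.285,.20],Rt(-90,0),frm=M)
E
```

```text
trans cm [-0.07 12.64 -1.02] rot deg [  0.  -22.1   0.1]
trans cm [-6.85  2.66  6.  ] rot deg [0. 0. 0.]
```

Emit:
move_arm([
  {"translation": [0,3,-1],"rot": [0,-4,0],"hand": 0.3},
  {"translation": [0,6,-1],"rot": [0,-10,0],"hand": 0.3},
  {"translation": [0,9.5,-1],"rot": [0,-16,0],"hand": 0.3},
  {"translation": [0,12.6,-1],"rot": [0,-22,0],"hand": 0.3},
  {"translation": [0,12.6,-1],"rot": [0,-22,0],"hand": 0.3},
])

```text
t: 11.42
eef_pos: [0.4664, 0.213, 0.2628]
ee_rot: [-3.141, 0.01, -1.63]
force: [-1.2, -0.5, -0.6]
width: 0.0609
gripper_force: 0.0
```

Emit:
move_arm([
  {"translation": [-3,1,2],"rot": [0,0,0],"hand": 0.25},
  {"translation": [-6.8,2.7,5],"rot": [0,0,0],"hand": 0.25},
  {"translation": [-6.8,2.7,6],"rot": [0,0,0],"hand": 0.25},
  {"translation": [-6.8,2.7,6],"rot": [0,0,0],"hand": 0.25},
  {"translation": [-6.8,2.7,6],"rot": [0,0,0],"hand": 0.25},
])

```text
t: 11.83
eef_pos: [0.4471, 0.2838, 0.1999]
ee_rot: [3.14, -0.002, -1.627]
force: [0.7, 0.2, 0.5]
width: 0.0658
gripper_force: 0.0
```

```bash
python3 - <<'E'
from h import *
np.set_printoptions(precision=4,suppress=True)
s=arm.get_state();print(s['t'],s['width'],s['eef_pos'],s['ee_rot'],s['q'])
T=T_cam('wrist'); im,P,d=wcloud();save('w4.png',im)
m=(abs(P[...,2]-.094)<.006)&(abs(P[...,0]-.449)<.04)&(abs(P[...,1]-.285)<.04)&(d>0)
Q=P[m];print('cap',Q.min(0),Q.max(0),len(Q))
print([(round(r['p'],2),w(T,r['point'])) for r in arm.pinpoint('spice_jar','wrist')[:4]])
rel([.4475,.285,.065],Rt(-90,0))
E
```

```text
11.8333 0.06578342282613861 [0.4471 0.2838 0.1999] [ 3.1403 -0.0024 -1.6274] [ 0.9363  0.1531 -0.3646  0.0003 -1.0558 -0.9931]
cap [0.4282 0.2644 0.088 ] [0.4691 0.3058 0.0994] 2753
[(0.67, array([0.4512, 0.286 , 0.002 ])), (0.66, array([0.6642, 0.2217, 0.0002])), (0.63, array([ 0.4528,  0.1951, -0.0025]))]
trans cm [-0.1   0.08 13.65] rot deg [-0.   0.   0.1]
```

View pics/w4.png

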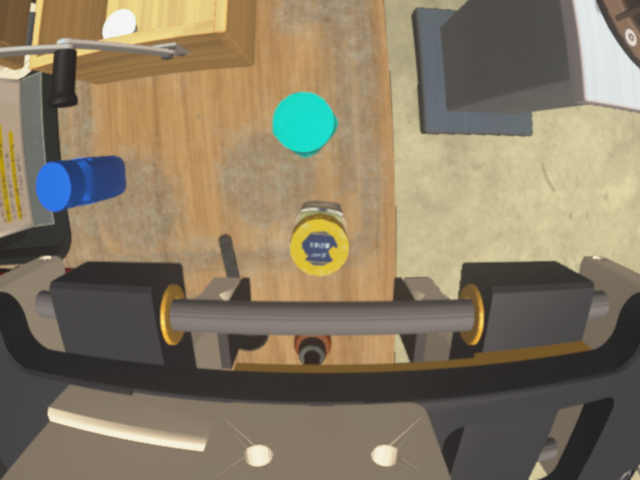

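The view shows the yellow cap at (320,245) centred between the jaws; turquoise at (303,123) and the syrup bottle at (312,345) are clear of the fingers.

Emit:
move_arm([
  {"translation": [-0.1,0,4],"rot": [0,0,0],"hand": 0.25},
  {"translation": [-0.1,0,8],"rot": [0,0,0],"hand": 0.25},
  {"translation": [-0.1,0,11],"rot": [0,0,0],"hand": 0.25},
  {"translation": [-0.1,0,13],"rot": [0,0,0],"hand": 0.25},
  {"translation": [-0.1,0,13.5],"rot": [0,0,0],"hand": 0.25},
  {"translation": [-0.1,0,13.5],"rot": [0,0,0],"hand": 0.4},
  {"translation": [-0.1,0,13.5],"rot": [0,0,0],"hand": 1},
  {"translation": [-0.1,0,13.5],"rot": [0,0,0],"hand": 1},
], squeeze=20)

```text
t: 12.6
eef_pos: [0.4488, 0.286, 0.0677]
ee_rot: [-3.14, 0.003, -1.629]
force: [-0.4, 0.2, 1.3]
width: 0.0513
gripper_force: 0.0
```

Emit:
move_arm([
  {"translation": [0,0,0],"rot": [0,0,0],"hand": 1},
  {"translation": [0,0,0],"rot": [0,0,0],"hand": 1},
  {"translation": [0,0,0],"rot": [0,0,0],"hand": 1},
])

```text
t: 12.85
eef_pos: [0.4485, 0.286, 0.0673]
ee_rot: [-3.14, 0.002, -1.628]
force: [0.6, -1.6, 6.7]
width: 0.0416
gripper_force: 19.8
```

Emit:
move_arm([
  {"translation": [0,0,-1],"rot": [0,0,0],"hand": 1},
  {"translation": [0,0,-4],"rot": [0,0,0],"hand": 1},
  {"translation": [0,0,-8],"rot": [0,0,0],"hand": 1},
  {"translation": [0,0,-12],"rot": [0,0,0],"hand": 1},
  {"translation": [0,0,-15],"rot": [0,0,0],"hand": 1},
  {"translation": [0,0,-15],"rot": [0,0,0],"hand": 1},
])

```text
t: 13.35
eef_pos: [0.45, 0.2872, 0.2236]
ee_rot: [-3.134, 0.008, -1.627]
force: [1.0, 1.1, -0.7]
width: 0.0415
gripper_force: 19.8
```

```bash
python3 - <<'E'
from h import *
s=arm.get_state();print(s['t'],s['width'],s['gripper_force'],s['eef_pos'],s['force'])
M=rel(L([-130,-25,215]),Rt(-180))
M=rel(L([-30,-25,215]),Rt(-180),frm=M)
E
```

```text
13.35 0.04154838338825755 19.796330672688782 [0.44999586 0.28718889 0.22364393] [ 1.00901676  1.09086224 -0.74151066]
trans cm [26.46 -1.32  0.66] rot deg [ 0.   0.7 90.2]
trans cm [-10.  -0.  -0.] rot deg [0. 0. 0.]
```

Emit:
move_arm([
  {"translation": [3,0,0],"rot": [0,0,7],"hand": 1},
  {"translation": [6,0,0.2],"rot": [0,0,14],"hand": 1},
  {"translation": [9,-0.3,0.3],"rot": [0,0,21],"hand": 1},
  {"translation": [12,-0.6,0.4],"rot": [0,0,28],"hand": 1},
  {"translation": [15,-0.9,0.5],"rot": [0,0,35],"hand": 1},
  {"translation": [18,-1,0.6],"rot": [0,0,42],"hand": 1},
  {"translation": [21,-1.2,0.7],"rot": [0,0,49],"hand": 1},
  {"translation": [24,-1.3,0.7],"rot": [0,0,56],"hand": 1},
])

```text
t: 14.02
eef_pos: [0.446, 0.0434, 0.2092]
ee_rot: [3.141, 0.0, -2.612]
force: [1.0, 0.1, -0.1]
width: 0.0415
gripper_force: 19.8
```

```bash
python3 - <<'E'
from h import *
s=arm.get_state();print(s['t'],s['width'],s['gripper_force'],s['eef_pos'],s['q'])
M=rel(L([-130,-25,215]),Rt(-180))
E
```

```text
14.0167 0.04152606478247386 19.787884473334998 [0.44603115 0.04335934 0.20915335] [ 5.38941992e-01  1.42398392e-03 -5.10640320e-01 -3.07151209e-04
 -1.05846742e+00 -1.57975582e+00]
trans cm [ 0.87 -1.92 -0.59] rot deg [ 0.   0.  33.8]
```

Emit:
move_arm([
  {"translation": [0.4,-0.8,-0.5],"rot": [0,0,7],"hand": 1},
  {"translation": [0.8,-1.6,-0.6],"rot": [0,0,14],"hand": 1},
  {"translation": [0.9,-1.9,-0.6],"rot": [0,0,21],"hand": 1},
  {"translation": [0.9,-1.9,-0.6],"rot": [0,0,28],"hand": 1},
  {"translation": [0.9,-1.9,-0.6],"rot": [0,0,34],"hand": 1},
  {"translation": [0.9,-1.9,-0.6],"rot": [0,0,34],"hand": 1},
  {"translation": [0.9,-1.9,-0.6],"rot": [0,0,34],"hand": 1},
])

```text
t: 14.6
eef_pos: [0.4485, 0.0238, 0.2151]
ee_rot: [3.141, 0.0, 3.087]
force: [0.4, 0.2, -0.5]
width: 0.0416
gripper_force: 19.8
```

```bash
python3 - <<'E'
from h import *
s=arm.get_state();print(s['t'],s['width'],s['gripper_force'],s['eef_pos'],inv(s['eef_pos']),s['q'])
M=rel(L([-30,-25,215]),Rt(-180))
E
```

```text
14.6 0.04161228958141641 19.79612269322388 [0.44847047 0.02382469 0.21508948] [[-129.86331977  -23.51843062  215.08947826]] [ 4.94236618e-01 -2.31965330e-03 -4.99830492e-01 -1.16514717e-04
 -1.07298092e+00 -2.11942192e+00]
trans cm [-9.99 -0.2   0.01] rot deg [0.  0.  0.3]
```

Emit:
move_arm([
  {"translation": [-2.5,0,0],"rot": [0,0,0.3],"hand": 1},
  {"translation": [-5,-0.1,0],"rot": [0,0,0.3],"hand": 1},
  {"translation": [-7.5,-0.2,0],"rot": [0,0,0.3],"hand": 1},
  {"translation": [-10,-0.2,0],"rot": [0,0,0.3],"hand": 1},
  {"translation": [-10,-0.2,0],"rot": [0,0,0.3],"hand": 1},
])

```text
t: 15.02
eef_pos: [0.5519, 0.0162, 0.2142]
ee_rot: [-3.141, 0.0, 3.082]
force: [1.5, -0.6, -0.5]
width: 0.0416
gripper_force: 19.8
```

Emit:
move_arm([
  {"translation": [0,0,2.5],"rot": [0,0,0],"hand": 1},
  {"translation": [0,0,5],"rot": [0,0,0],"hand": 1},
  {"translation": [0,0,7.5],"rot": [0,0,0],"hand": 1},
  {"translation": [0,0,10],"rot": [0,0,0],"hand": 1},
  {"translation": [0,0,12],"rot": [0,0,0],"hand": 1},
  {"translation": [0,0,13.2],"rot": [0,0,0],"hand": 1},
  {"translation": [0,0,13.2],"rot": [0,0,0],"hand": 1},
])

```text
t: 15.6
eef_pos: [0.5463, 0.0157, 0.08]
ee_rot: [-3.14, -0.005, 3.081]
force: [-0.1, 0.3, -1.2]
width: 0.0416
gripper_force: 19.8
```

```bash
python3 - <<'E'
from h import *
s=arm.get_state();print(s['t'],s['width'],s['gripper_force'],s['eef_pos'],inv(s['eef_pos']),s['force'])
E
```

```text
15.6 0.041601260708872774 19.794375261990353 [0.54627483 0.01570651 0.08001947] [[-31.74964892 -25.82189578  80.01947054]] [-0.06061164  0.33494511 -1.24296527]
```

Lower the last few millimetres gently.

Emit:
move_arm([
  {"translation": [0,0,0.1],"rot": [0,0,0],"hand": 1},
  {"translation": [0,0,0.2],"rot": [0,0,0],"hand": 1},
  {"translation": [0,0,0.3],"rot": [0,0,0],"hand": 1},
  {"translation": [0,0,0.4],"rot": [0,0,0],"hand": 1},
  {"translation": [0,0,0.4],"rot": [0,0,0],"hand": 1},
])

```text
t: 16.02
eef_pos: [0.5487, 0.0162, 0.0793]
ee_rot: [3.141, 0.001, 3.079]
force: [-0.2, 0.8, -1.8]
width: 0.0418
gripper_force: 19.8
```

Emit:
move_arm([
  {"translation": [0,0,0.15],"rot": [0,0,0],"hand": 1},
  {"translation": [0,0,0.3],"rot": [0,0,0],"hand": 1},
  {"translation": [0,0,0.4],"rot": [0,0,0],"hand": 1},
  {"translation": [0,0,0.4],"rot": [0,0,0],"hand": 1},
])

```text
t: 16.35
eef_pos: [0.5487, 0.016, 0.0752]
ee_rot: [-3.141, 0.001, 3.079]
force: [-2.2, -0.6, 4.6]
width: 0.0416
gripper_force: 19.8
```

Emit:
move_arm([
  {"translation": [0,0,0],"rot": [0,0,0],"hand": 0.4},
  {"translation": [0,0,0],"rot": [0,0,0],"hand": 0.4},
  {"translation": [0,0,0],"rot": [0,0,0],"hand": 0.4},
  {"translation": [0,0,-2],"rot": [0,0,0],"hand": 0.4},
  {"translation": [0,0,-5],"rot": [0,0,0],"hand": 0.4},
  {"translation": [0,0,-9],"rot": [0,0,0],"hand": 0.4},
  {"translation": [0,0,-13],"rot": [0,0,0],"hand": 0.4},
  {"translation": [0,0,-14],"rot": [0,0,0],"hand": 0.4},
])

```text
t: 17.02
eef_pos: [0.5513, 0.0164, 0.2213]
ee_rot: [3.14, 0.009, 3.08]
force: [1.7, 1.3, 0.7]
width: 0.0528
gripper_force: 0.0
```

```bash
python3 - <<'E'
from h import *
np.set_printoptions(precision=4,suppress=True)
s=arm.get_state();print(s['t'],s['width'],s['eef_pos'],s['force'])
T=T_cam('wrist'); im,P,d=wcloud();save('w5.png',im)
print([(round(r['p'],2),inv(w(T,r['point']))[0]) for r in arm.pinpoint('spice_jar','wrist')[:3]])
im,_=arm.grab_frame('scene');T=T_cam('scene')
for l in ['lid_bar','knee_knob','stay_top']:print(l,[(round(r['p'],2),inv(w(T,r['point']))[0]) for r in arm.pinpoint(l,'scene')[:2]])
M=rel(L([-130,0,330]),Rt(-180))
M=rel(L([-130,150,330]),Rt(-90,22),frm=M)
E
```

```text
17.0167 0.05276276200460629 [0.5513 0.0164 0.2213] [1.741  1.3128 0.7304]
[(0.92, array([-32.7834, -22.4337,   4.6465])), (0.65, array([-135.35  ,  152.1229,    0.7664]))]
lid_bar [(0.87, array([ 39.7583,   0.3686, 320.3645]))]
knee_knob [(0.62, array([  6.8123, 118.7083, 151.0367]))]
stay_top [(0.77, array([ 65.0516,  95.4043, 203.5882]))]
trans cm [ 10.     2.5  -11.64] rot deg [-0.  -0.1 -0.2]
trans cm [-0. 15.  0.] rot deg [ 17.3  17.3 -88.8]
```

View pics/w5.png

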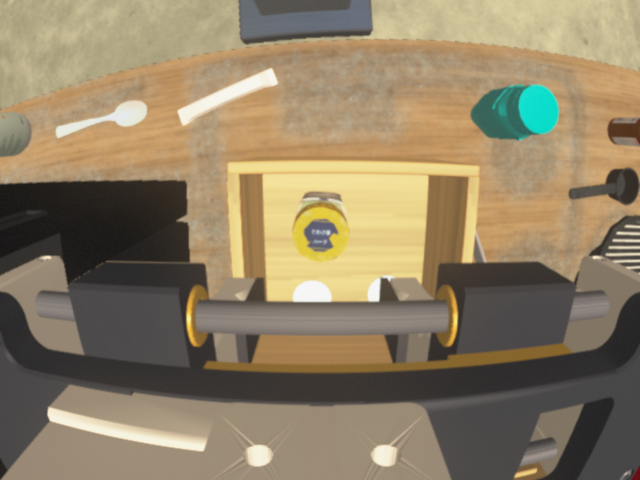

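The wrist view shows the jar upright with its yellow cap at (320,230) inside the chest, and the lid still propped and locked. Next: back to the knob.

```bash
python3 - <<'E'
from h import *
M=rel(L([-110,160,290]),Rt(-90,22))
rel(*knobpose(10,153,back=100),frm=M)
E
```

```text
trans cm [ 8.05 18.51 -7.66] rot deg [ 17.4  17.1 -89. ]
trans cm [ -1.89 -12.     4.51] rot deg [0. 0. 0.]
```

Emit:
move_arm([
  {"translation": [2,0,-4],"rot": [1.3,1.3,-6.8],"hand": 0.5},
  {"translation": [5,1,-7.5],"rot": [2.6,2.6,-13.6],"hand": 0.5},
  {"translation": [8,3,-7.7],"rot": [3.9,3.9,-20.4],"hand": 0.5},
  {"translation": [8,5,-7.7],"rot": [5.3,5.2,-27.2],"hand": 0.5},
  {"translation": [8,7,-7.7],"rot": [6.6,6.5,-34],"hand": 0.5},
  {"translation": [8,9,-7.7],"rot": [8,7.8,-40.8],"hand": 0.5},
  {"translation": [8,11,-7.7],"rot": [9.3,9.1,-47.6],"hand": 0.5},
  {"translation": [8,13,-7.7],"rot": [10.6,10.4,-54.4],"hand": 0.5},
])

```text
t: 17.98
eef_pos: [0.4765, 0.1518, 0.2905]
ee_rot: [-3.063, -0.24, -2.253]
force: [-0.2, -1.5, 0.5]
width: 0.0442
gripper_force: 0.0
```

```bash
python3 - <<'E'
from h import *
s=arm.get_state();print(s['t'],s['q'])
M=rel(L([-110,160,290]),Rt(-90,22))
rel(*knobpose(10,153,back=100),frm=M)
E
```

```text
17.9833 [ 0.78254309  0.14843266 -0.22566068  0.10448362 -1.42858158 -1.48251457]
trans cm [-4.25  3.11 -1.24] rot deg [  6.6   6.6 -34.3]
trans cm [ -1.89 -12.     4.51] rot deg [0. 0. 0.]
```

Emit:
move_arm([
  {"translation": [-1,0.8,-0.3],"rot": [1.3,1.3,-6.8],"hand": 0.5},
  {"translation": [-2,1.5,-0.6],"rot": [2.6,2.6,-13.7],"hand": 0.5},
  {"translation": [-3,2.3,-0.9],"rot": [4,4,-20.5],"hand": 0.5},
  {"translation": [-4.2,3.1,-1.2],"rot": [5.3,5.3,-27.4],"hand": 0.5},
  {"translation": [-4.2,3.1,-1.2],"rot": [6.6,6.6,-34.3],"hand": 0.5},
  {"translation": [-4.2,3.1,-1.2],"rot": [6.6,6.6,-34.3],"hand": 0.5},
  {"translation": [-4.2,3.1,-1.2],"rot": [6.6,6.6,-34.3],"hand": 0.5},
])

```text
t: 18.57
eef_pos: [0.479, 0.2045, 0.2897]
ee_rot: [-3.14, -0.383, -1.639]
force: [-0.1, -0.7, -0.1]
width: 0.0439
gripper_force: 0.0
```

Emit:
move_arm([
  {"translation": [0,-3,0],"rot": [0,0,0],"hand": 0.5},
  {"translation": [-0.5,-7,1],"rot": [0,0,0],"hand": 0.5},
  {"translation": [-1.4,-10,3],"rot": [0,0,0],"hand": 0.5},
  {"translation": [-1.9,-12,4.5],"rot": [0,0,0],"hand": 0.5},
  {"translation": [-1.9,-12,4.5],"rot": [0,0,0],"hand": 0.5},
  {"translation": [-1.9,-12,4.5],"rot": [0,0,0],"hand": 0.5},
])

```text
t: 19.07
eef_pos: [0.5997, 0.1957, 0.2406]
ee_rot: [-3.141, -0.383, -1.642]
force: [-0.2, -1.1, 0.7]
width: 0.0441
gripper_force: 0.0
```

```bash
python3 - <<'E'
from h import *
np.set_printoptions(precision=4,suppress=True)
s=arm.get_state();print(s['t'],s['force']);T0=T_tool()
T=T_cam('wrist');im,P,d=wcloud()
print([(round(r['p'],2),inv(w(T,r['point']))[0]) for r in arm.pinpoint('knee_knob','wrist')[:2]])
# dark knob pixels just left of the wall
Q=inv(P.reshape(-1,3));g=im.max(2).ravel()
m=(g<70)&(abs(Q[:,1]-122)<12)&(abs(Q[:,2]-155)<20)&(abs(Q[:,0]-10)<30);print(np.median(Q[m],0),Q[m].min(0),Q[m].max(0),m.sum())
rel(*knobpose(10,153))
E
```

```text
19.0667 [-0.2265 -1.1277  0.7411]
[(0.92, array([  9.9137, 120.9267, 154.179 ]))]
[ 16.4714 130.3565 159.8408] [  2.5923 126.1367 157.7316] [ 18.1361 133.4835 161.97  ] 30
trans cm [-0.26  0.06 10.09] rot deg [ 0.   0.2 -0.5]
```

Emit:
move_arm([
  {"translation": [-0.3,0.1,3],"rot": [0,0,0],"hand": 0.5},
  {"translation": [-0.3,0.1,6],"rot": [0,0,0],"hand": 0.5},
  {"translation": [-0.3,0.1,8.5],"rot": [0,0,0],"hand": 0.5},
  {"translation": [-0.3,0.1,10],"rot": [0,0,0],"hand": 0.5},
  {"translation": [-0.3,0.1,10],"rot": [0,0,0],"hand": 0.6},
  {"translation": [-0.3,0.1,10],"rot": [0,0,0],"hand": 1},
  {"translation": [-0.3,0.1,10],"rot": [0,0,0],"hand": 1},
  {"translation": [-0.3,0.1,10],"rot": [0,0,0],"hand": 1},
])

```text
t: 19.83
eef_pos: [0.5972, 0.1644, 0.1506]
ee_rot: [-3.136, -0.379, -1.637]
force: [1.1, -0.5, -0.4]
width: 0.0228
gripper_force: 0.0
```

Emit:
move_arm([
  {"translation": [0,0,0],"rot": [0,0,0],"hand": 1},
  {"translation": [0,0,0],"rot": [0,0,0],"hand": 1},
])

```text
t: 20.0
eef_pos: [0.5971, 0.1641, 0.1499]
ee_rot: [-3.137, -0.38, -1.637]
force: [0.1, 0.7, 2.9]
width: 0.0153
gripper_force: 20.0
```

```bash
python3 - <<'E'
from h import *
np.set_printoptions(precision=4,suppress=True)
s=arm.get_state();print(s['t'],s['width'],s['force'],s['gripper_force']);T=T_tool();print(inv(T[:3,3]-T[:3,2]*.005))
E
```

```text
20.0 0.015258295539343806 [0.0923 0.6981 2.9404] 20.000496804714203
[[ 10.2168 127.1919 154.5133]]
```

Emit:
move_arm([
  {"translation": [-0.08,-0.27,0.19],"rot": [0,0,0],"hand": 1},
  {"translation": [-0.21,-0.69,0.51],"rot": [0,0,0],"hand": 1},
  {"translation": [-0.35,-1.07,0.86],"rot": [0,0,0],"hand": 1},
  {"translation": [-0.5,-1.44,1.23],"rot": [0,0,0],"hand": 1},
  {"translation": [-0.66,-1.77,1.62],"rot": [0,0,0],"hand": 1},
  {"translation": [-0.83,-2.07,2.04],"rot": [0,0,0],"hand": 1},
  {"translation": [-0.96,-2.28,2.36],"rot": [0,0,0],"hand": 1},
  {"translation": [-0.96,-2.28,2.36],"rot": [0,0,0],"hand": 1},
])

```text
t: 20.67
eef_pos: [0.6197, 0.1626, 0.1216]
ee_rot: [-3.14, -0.381, -1.636]
force: [0.0, 5.2, -2.6]
width: 0.015
gripper_force: 20.0
```

```bash
python3 - <<'E'
from h import *
np.set_printoptions(precision=4,suppress=True)
s=arm.get_state();print(s['t'],s['width'],s['force'],s['gripper_force']);T=T_tool();print(inv(T[:3,3]-T[:3,2]*.005))
arm.grab_frame('scene');T=T_cam('scene')
for l in ['lid_bar','knee_knob','stay_top']:print(l,[(round(r['p'],2),inv(w(T,r['point']))[0]) for r in arm.pinpoint(l,'scene')[:2]])
E
```

```text
20.6667 0.014953104512164746 [ 0.0109  5.2416 -2.6114] 20.002454817295074
[[ 32.8546 126.9803 126.2565]]
lid_bar []
knee_knob [(0.42, array([ 30.7184, 118.3301, 125.8699]))]
stay_top [(0.65, array([ 53.504 ,  94.5412, 197.3596]))]
```

Emit:
move_arm([
  {"translation": [0,0,0],"rot": [0,0,0],"hand": 0.5},
  {"translation": [0,0,0],"rot": [0,0,0],"hand": 0.5},
  {"translation": [0,0,0],"rot": [0,0,0],"hand": 0.5},
  {"translation": [0,0,-1],"rot": [0,0,0],"hand": 0.5},
  {"translation": [0,0,-4],"rot": [0,0,0],"hand": 0.5},
  {"translation": [0,0,-8],"rot": [0,0,0],"hand": 0.5},
  {"translation": [0,0,-12],"rot": [0,0,0],"hand": 0.6},
  {"translation": [0,0,-12],"rot": [0,0,0],"hand": 0.6},
])

```text
t: 21.53
eef_pos: [0.6252, 0.2099, 0.2436]
ee_rot: [-3.128, -0.375, -1.638]
force: [0.6, 0.7, 2.1]
width: 0.0371
gripper_force: 0.0
```

```bash
python3 - <<'E'
from h import *
np.set_printoptions(precision=4,suppress=True)
s=arm.get_state();print(s['t'],s['width'],s['force'])
for n in ('scene','top'):
  arm.grab_frame(n);T=T_cam(n)
  for l in ['lid_bar','stay_top','knee_knob'][:3 if n=='scene' else 1]:print(l,[(round(r['p'],2),inv(w(T,r['point']))[0]) for r in arm.pinpoint(l,n)[:2]])
M=rel(L([20,190,395]),Rt(-90,22))
M=rel(L([10,0,395]),Rt(-90,0),frm=M)
E
```

```text
21.5333 0.037116726736214786 [0.5741 0.6878 2.0677]
lid_bar []
stay_top [(0.96, array([ 50.6225,  96.98  , 199.4065]))]
knee_knob [(0.55, array([ 30.5619, 120.6877, 127.0519]))]
lid_bar [(0.76, array([ 11.2077,  -2.7525, 310.0503]))]
trans cm [  4.02   1.2  -15.77] rot deg [ 0.1  0.1 -0.3]
trans cm [17.62  1.    7.12] rot deg [  0. -22.  -0.]
```

Emit:
move_arm([
  {"translation": [1,0.3,-4],"rot": [0,0,0],"hand": 0.6},
  {"translation": [2,0.6,-8],"rot": [0,0,0],"hand": 0.6},
  {"translation": [3,0.9,-12],"rot": [0,0,0],"hand": 0.6},
  {"translation": [4,1.2,-15.8],"rot": [0,0,-0.3],"hand": 0.6},
  {"translation": [4,1.2,-15.8],"rot": [0,0,-0.3],"hand": 0.6},
  {"translation": [4,1.2,-15.8],"rot": [0,0,-0.3],"hand": 0.6},
])

```text
t: 22.33
eef_pos: [0.6114, 0.2291, 0.3981]
ee_rot: [-3.138, -0.379, -1.632]
force: [0.1, 0.8, -1.1]
width: 0.0352
gripper_force: 0.0
```

Emit:
move_arm([
  {"translation": [3.6,0.2,1.4],"rot": [0,-5,0],"hand": 0.6},
  {"translation": [7.2,0.4,2.8],"rot": [0,-10,0],"hand": 0.6},
  {"translation": [10.8,0.6,4.3],"rot": [0,-15,0],"hand": 0.6},
  {"translation": [14.4,0.8,5.7],"rot": [0,-20,0],"hand": 0.6},
  {"translation": [17.6,1,7.1],"rot": [0,-22,0],"hand": 0.6},
  {"translation": [17.6,1,7.1],"rot": [0,-22,0],"hand": 0.6},
  {"translation": [17.6,1,7.1],"rot": [0,-22,0],"hand": 0.6},
])

```text
t: 22.92
eef_pos: [0.5888, 0.0367, 0.395]
ee_rot: [3.141, 0.003, -1.636]
force: [0.3, 0.2, -0.5]
width: 0.035
gripper_force: 0.0
```

```bash
python3 - <<'E'
from h import *
np.set_printoptions(precision=4,suppress=True)
s=arm.get_state();print(s['t'],s['width'],s['force'],inv(s['eef_pos']))
T=T_cam('wrist');im,P,d=wcloud()
print([(round(r['p'],2),inv(w(T,r['point']))[0]) for r in arm.pinpoint('lid_bar','wrist')[:2]])
Q=inv(P.reshape(-1,3));g=im.max(2).ravel()
m=(g<90)&(abs(Q[:,1]+20)<15)&(abs(Q[:,2]-310)<20)&(abs(Q[:,0]-10)<30);print(np.median(Q[m],0),Q[m].min(0),Q[m].max(0),m.sum())
for t in (1.17,1.186,1.2): print(t,np.array(bar(t)))
rel(L(bar(1.186)),Rt(-90,0))
E
```

```text
22.9167 0.03497910127115538 [ 0.2786  0.1775 -0.4998] [[  9.4241  -2.3874 394.9869]]
[(0.8, array([  8.4264,  -0.5072, 307.1729]))]
[ 12.7708 -19.6522 315.0664] [  7.6682 -34.8317 312.8025] [ 15.1964  -5.0005 317.6671] 334
1.17 [  7.8123   0.     304.54  ]
1.186 [ 10.9827   0.     305.7497]
1.2 [ 13.7724   0.     306.7664]
trans cm [ 0.06 -0.14  8.85] rot deg [ 0.1  0.1 -0.1]
```

Emit:
move_arm([
  {"translation": [0,-0.1,3],"rot": [0,0,0],"hand": 0.6},
  {"translation": [0,-0.1,6],"rot": [0,0,0],"hand": 0.6},
  {"translation": [0,-0.1,8],"rot": [0,0,0],"hand": 0.6},
  {"translation": [0,-0.1,8.8],"rot": [0,0,0],"hand": 0.6},
  {"translation": [0,-0.1,8.8],"rot": [0,0,0],"hand": 0.7},
  {"translation": [0,-0.1,8.8],"rot": [0,0,0],"hand": 1},
  {"translation": [0,-0.1,8.8],"rot": [0,0,0],"hand": 1},
  {"translation": [0,-0.1,8.8],"rot": [0,0,0],"hand": 1},
], squeeze=25)

```text
t: 23.68
eef_pos: [0.5914, 0.0407, 0.3091]
ee_rot: [-3.139, 0.003, -1.63]
force: [0.4, 0.3, 0.6]
width: 0.0141
gripper_force: 0.0
```

Emit:
move_arm([
  {"translation": [0,0,0],"rot": [0,0,0],"hand": 1},
  {"translation": [0,0,0],"rot": [0,0,0],"hand": 1},
  {"translation": [0,0,0],"rot": [0,0,0],"hand": 1},
])

```text
t: 23.93
eef_pos: [0.5911, 0.0405, 0.3089]
ee_rot: [-3.139, 0.004, -1.631]
force: [-2.4, 2.7, 6.1]
width: 0.0092
gripper_force: 25.0
```

```bash
python3 - <<'E'
from h import *
np.set_printoptions(precision=2,suppress=True)
s=arm.get_state();p=inv(s['eef_pos'])[0];print(s['t'],s['width'],s['gripper_force'],s['force'],p)
t0=np.arctan2(p[2]+5-112,85-p[0])-6/212;print('t~',t0,np.hypot(p[2]+5-112,85-p[0]))
ts=np.linspace(t0,0,25);b=np.array([bar(t) for t in ts])
for a in (0,8,16): print(ts[a+1:a+9]);print(np.c_[-(b[a+1:a+9,0]-b[a,0])/10,-(b[a+1:a+9,2]-b[a,2])/10])
E
```

```text
23.9333 0.009204051380987144 25.000867545604706 [-2.35  2.69  6.06] [ 11.53   1.55 308.94]
t~ 1.1935668385042262 214.88473027952938
[1.14 1.09 1.04 0.99 0.94 0.9  0.85 0.8 ]
[[0.98 0.39]
 [1.94 0.82]
 [2.88 1.3 ]
 [3.8  1.83]
 [4.68 2.4 ]
 [5.54 3.01]
 [6.36 3.67]
 [7.16 4.37]]
[0.75 0.7  0.65 0.6  0.55 0.5  0.45 0.4 ]
[[0.76 0.74]
 [1.47 1.51]
 [2.15 2.31]
 [2.79 3.15]
 [3.39 4.02]
 [3.94 4.92]
 [4.45 5.85]
 [4.91 6.8 ]]
[0.35 0.3  0.25 0.2  0.15 0.1  0.05 0.  ]
[[0.41 0.97]
 [0.78 1.96]
 [1.09 2.97]
 [1.35 3.99]
 [1.56 5.02]
 [1.72 6.06]
 [1.83 7.11]
 [1.89 8.17]]
```

Emit:
move_arm([
  {"translation": [0,0.98,0.39],"rot": [0,0,0],"hand": 1},
  {"translation": [0,1.94,0.82],"rot": [0,0,0],"hand": 1},
  {"translation": [0,2.88,1.3],"rot": [0,0,0],"hand": 1},
  {"translation": [0,3.8,1.83],"rot": [0,0,0],"hand": 1},
  {"translation": [0,4.68,2.4],"rot": [0,0,0],"hand": 1},
  {"translation": [0,5.54,3.01],"rot": [0,0,0],"hand": 1},
  {"translation": [0,6.36,3.67],"rot": [0,0,0],"hand": 1},
  {"translation": [0,7.16,4.37],"rot": [0,0,0],"hand": 1},
])

```text
t: 24.6
eef_pos: [0.5196, 0.045, 0.2643]
ee_rot: [-3.139, 0.004, -1.631]
force: [0.7, 2.7, 0.6]
width: 0.009
gripper_force: 25.0
```

Emit:
move_arm([
  {"translation": [0,0.76,0.74],"rot": [0,0,0],"hand": 1},
  {"translation": [0,1.47,1.51],"rot": [0,0,0],"hand": 1},
  {"translation": [0,2.15,2.31],"rot": [0,0,0],"hand": 1},
  {"translation": [0,2.79,3.15],"rot": [0,0,0],"hand": 1},
  {"translation": [0,2.79,3.15],"rot": [0,0,0],"hand": 1},
])

```text
t: 25.02
eef_pos: [0.4908, 0.0468, 0.2314]
ee_rot: [-3.141, 0.004, -1.631]
force: [2.9, 3.4, -3.2]
width: 0.009
gripper_force: 25.0
```

```bash
python3 - <<'E'
from h import *
np.set_printoptions(precision=2,suppress=True)
s=arm.get_state();p=inv(s['eef_pos'])[0];print(s['t'],s['width'],s['gripper_force'],s['force'],p)
print(np.array(bar(.60)))
E
```

```text
25.0167 0.008950756895824774 24.9995094537735 [ 2.89  3.41 -3.22] [-88.97   1.97 231.42]
[-86.58   0.   231.66]
```

Emit:
move_arm([
  {"translation": [0,0.6,0.87],"rot": [0,0,0],"hand": 1},
  {"translation": [0,1.13,1.77],"rot": [0,0,0],"hand": 1},
  {"translation": [0,1.6,2.7],"rot": [0,0,0],"hand": 1},
  {"translation": [0,2.0,3.65],"rot": [0,0,0],"hand": 1},
])

```text
t: 25.35
eef_pos: [0.4708, 0.048, 0.195]
ee_rot: [-3.141, 0.004, -1.631]
force: [-2.1, 6.2, 1.1]
width: 0.009
gripper_force: 25.0
```

Emit:
move_arm([
  {"translation": [0,0.41,0.97],"rot": [0,0,0],"hand": 1},
  {"translation": [0,0.78,1.96],"rot": [0,0,0],"hand": 1},
  {"translation": [0,1.09,2.97],"rot": [0,0,0],"hand": 1},
  {"translation": [0,1.35,3.99],"rot": [0,0,0],"hand": 1},
  {"translation": [0,1.5,5.02],"rot": [0,0,0],"hand": 1},
  {"translation": [0,1.62,6.06],"rot": [0,0,0],"hand": 1},
  {"translation": [0,1.7,6.8],"rot": [0,0,0],"hand": 1},
  {"translation": [0,1.7,6.8],"rot": [0,0,0],"hand": 1},
])

```text
t: 26.02
eef_pos: [0.4534, 0.049, 0.1258]
ee_rot: [3.14, 0.003, -1.631]
force: [-1.0, 6.8, -1.6]
width: 0.009
gripper_force: 25.0
```

```bash
python3 - <<'E'
from h import *
np.set_printoptions(precision=2,suppress=True)
s=arm.get_state();p=inv(s['eef_pos'])[0];print(s['t'],s['width'],s['gripper_force'],s['force'],p)
E
```

```text
26.0167 0.008998269906727401 25.00005841255188 [-0.96  6.8  -1.6 ] [-126.45    1.9   125.81]
```

Emit:
move_arm([
  {"translation": [0,0.03,0.2],"rot": [0,0,0],"hand": 1},
  {"translation": [0,0.05,0.4],"rot": [0,0,0],"hand": 1},
  {"translation": [0,0.07,0.6],"rot": [0,0,0],"hand": 1},
  {"translation": [0,0.08,0.8],"rot": [0,0,0],"hand": 1},
  {"translation": [0,0.1,1.0],"rot": [0,0,0],"hand": 1},
  {"translation": [0,0.1,1.0],"rot": [0,0,0],"hand": 1},
])

```text
t: 26.52
eef_pos: [0.4528, 0.049, 0.1168]
ee_rot: [3.141, 0.003, -1.631]
force: [-0.8, 5.5, -2.4]
width: 0.0091
gripper_force: 25.0
```

Emit:
move_arm([
  {"translation": [0,0,0.1],"rot": [0,0,0],"hand": 1},
  {"translation": [0,0,0.2],"rot": [0,0,0],"hand": 1},
  {"translation": [0,0,0.3],"rot": [0,0,0],"hand": 1},
  {"translation": [0,0,0.3],"rot": [0,0,0],"hand": 1},
])

```text
t: 26.85
eef_pos: [0.4527, 0.049, 0.1139]
ee_rot: [3.141, 0.003, -1.631]
force: [-1.0, 5.8, -1.3]
width: 0.0091
gripper_force: 25.0
```

Emit:
move_arm([
  {"translation": [0,0,0.1],"rot": [0,0,0],"hand": 1},
  {"translation": [0,0,0.2],"rot": [0,0,0],"hand": 1},
  {"translation": [0,0,0.3],"rot": [0,0,0],"hand": 1},
  {"translation": [0,0,0.3],"rot": [0,0,0],"hand": 1},
])

```text
t: 27.18
eef_pos: [0.4528, 0.049, 0.113]
ee_rot: [3.142, 0.003, -1.63]
force: [-12.7, 6.5, 25.5]
width: 0.0094
gripper_force: 25.0
```

Emit:
move_arm([
  {"translation": [0,0,-0.2],"rot": [0,0,0],"hand": 1},
  {"translation": [0,0,-0.2],"rot": [0,0,0],"hand": 0.7},
  {"translation": [0,0,-0.2],"rot": [0,0,0],"hand": 0.7},
  {"translation": [0,0,-0.2],"rot": [0,0,0],"hand": 0.7},
  {"translation": [0,0,-2],"rot": [0,0,0],"hand": 0.7},
  {"translation": [0,0,-6],"rot": [0,0,0],"hand": 0.7},
  {"translation": [0,0,-10],"rot": [0,0,0],"hand": 0.7},
  {"translation": [0,0,-14],"rot": [0,0,0],"hand": 0.7},
])

```text
t: 27.85
eef_pos: [0.4527, 0.0477, 0.2529]
ee_rot: [3.14, 0.001, -1.631]
force: [1.0, 0.8, 0.4]
width: 0.0261
gripper_force: 0.0
```

Emit:
move_arm([
  {"translation": [0,0,0],"rot": [0,0,0],"hand": 0.7},
  {"translation": [0,0,0],"rot": [0,0,0],"hand": 0.7},
])

```text
t: 28.02
eef_pos: [0.4544, 0.0487, 0.2539]
ee_rot: [-3.137, 0.005, -1.631]
force: [0.0, 0.2, -0.1]
width: 0.0262
gripper_force: 0.0
```

```bash
python3 - <<'E'
from h import *
np.set_printoptions(precision=4,suppress=True)
s=arm.get_state();print(s['t'],s['width'],s['force'],s['eef_pos'])
im,P,d=wcloud();Q=inv(P.reshape(-1,3));g=im.max(2).ravel()
m=(g>150)&(abs(Q[:,0])<80)&(abs(Q[:,1]+40)<45)
for x in (-70,-30,10,50): print('lid z at',x,np.median(Q[m&(abs(Q[:,0]-x)<8)][:,2]))
im,_=arm.grab_frame('top');a=cv2.resize(im[150:330,80:520],(800,327));T=T_cam('top')
for l in ['lid_bar','soda_can','mug','syrup_bottle','knee_knob']: print(l,[(round(r['p'],2),w(T,r['point'])) for r in arm.pinpoint(l,'top')[:2]])
save('end.png',a)
E
```

```text
28.0167 0.026247468893562425 [ 0.0005  0.1539 -0.1464] [0.4544 0.0487 0.2539]
lid z at -70 123.85603431583496
lid z at -30 123.82429663752708
lid z at 10 123.77066132064738
lid z at 50 123.75955896281513
lid_bar [(0.59, array([0.4502, 0.0449, 0.1196]))]
soda_can [(0.78, array([ 0.4177, -0.3477,  0.0037]))]
mug [(0.83, array([ 0.4336, -0.5929,  0.0018]))]
syrup_bottle [(0.72, array([0.4626, 0.3842, 0.0042]))]
knee_knob [(0.64, array([0.6176, 0.1575, 0.0523]))]
```

View pics/end.png

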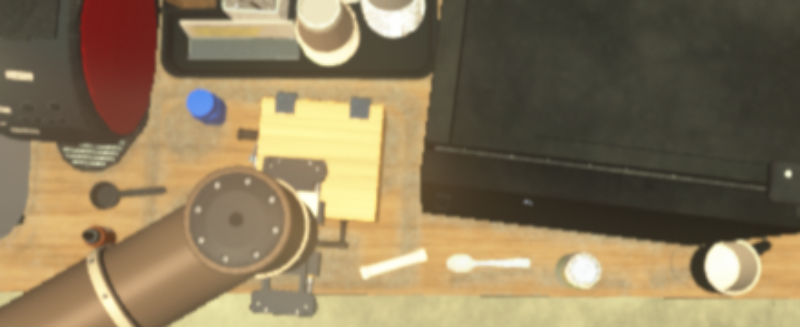

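The lid is flat at 123.8 mm, so it is fully shut. The syrup bottle at (97,236), can at (582,268) and mug at (730,265) have not moved, and the gripper is clear. Handing in.

```bash
python3 -c "
from station import arm
print(arm.job_done())"
```

```text
the job is handed in; nothing more can be done
None
```

The spice jar stands upright on the chest floor and the lid is fully shut; I unlocked the stay and lowered the lid in the grip, left the syrup bottle, can and mug where they were, and handed the job in at about 28 s.

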